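# Walk the radio back against the ledge

### The job

The heavy radio stands askew on the counter: walk it back by pushing its two black front corner bumpers in turn with the fingertips, until its back sits square and flush against the front of the white ledge, then take the hand clear of it. Push without knocks and never lift or tip it, and touch no part of the radio but those bumpers: not its cream case, the silver speaker grille or the carrying handle. Leave everything else on the counter where it stands.

Things in the scene. Friction and masses are not known exactly. Their poses are not given: they have to be found in the camera images.
- ledge: fixed white ledge with a steel strip along its upper front edge, 900 mm long (its y), 100 mm deep, 50 mm high, a power strip, blue loudspeaker and pen basket fixed on top. Origin at the foot of its front face, half-way along; x points into the ledge (away from the robot), z up: the front face is the plane x = 0. Its place and yaw (up to 9 degrees) vary
- radio: cream radio, 260 mm wide (its y), 85 mm high without handle, 122 mm deep over the bumpers, 1 to 1.7 kg, loose, stays where left. Origin: centre of its underside; x points to its flat back (x = +60 mm), z up. Front (-x): a black bumper at each corner, silver grille between. Pushed at one corner it turns about a point beyond its middle: the other end comes back a little. Starts up to 32 deg off square
- back_left (a point): point on the radio's back face, 120 mm to its +y side of the middle, 40 mm above the counter: touches the ledge's front face when home
- back_right (a point): the same on the -y side
- bumper_left (a point): centre of the front face of the black bumper at the radio's front +y corner (radio frame x = -62, y = +105 mm), 40 mm above the counter; the bumper is 50 mm wide and reaches from 4 to 80 mm above the counter
- bumper_right (a point): the same on the -y side (y = -105 mm)
- case: all of the radio but its two bumpers, not to be touched: cream shell (x -50 to +60, y -130 to +130 mm, up to 85 mm), silver speaker grille 150 mm wide between the bumpers, set back 8 mm behind their front faces, and a grey carrying handle, a 10 mm bar across the top near the back, its top 115 mm above the counter. Origin and axes are the radio's own
- discs: stack of three flat disc cases, the top one orange, 144 x 125 x 30 mm, on the counter; leave alone. Origin at the centre of its underside
- bottle: clear pump bottle with a yellow band, 60 mm diameter, 158 mm tall, on the counter; leave alone. Origin at the centre of its underside
- keytray: dark wooden key tray, 100 x 100 x 25 mm, on the counter; leave alone. Origin at the centre of its underside
- mug: blue mug, 76 mm diameter, 85 mm tall, on the counter; leave alone. Origin at the centre of its underside
- remote: black remote control, 150 x 42 x 18 mm, on the counter; leave alone. Origin at the centre of its underside

How it is judged:
By the outcome, as a careful person would: the job done as asked, in the order asked, and still so for the second after the job is handed in, with the robot touching nothing.
It also fails if it takes over 51 s, if anything falls off the work surface, if the arm or the gripper's body presses on something with over 40 N, if the wrist force passes 120 N, or if a joint passes its speed limit or range.

### The arm

A 6-joint arm with a two-finger parallel gripper is mounted at the origin on the work surface. World frame = base frame: x ahead of the robot, y to its left, z up, the work surface at z = 0. Lengths are in mm, angles in degrees, forces in N, time in s.
With the tool pointing down it reaches from about 325 to 900 mm from the base axis. Payload 3.5 kg.
Tool frame: the origin (TCP) lies at the very end of the fingers, on their centre line; the grasp point (between the pads) lies bot.grasp_offset behind it (bot.grasp_offset is the distance from the TCP to the grasp point, in mm); z points along the fingers, y is the line along which they close (so a half turn about z gives the same grasp; the last joint's range is limited). The gripper opens to 85 mm and grips with 20 to 120 N. Pads are 22 mm wide; open, the fingers measure 114 mm over their backs; the gripper's body (76 mm by 85 mm) begins 54 mm behind the grasp point. The pads swing forward as they close: fully open they stand 13 mm farther back than shut.
Start: joints at [70.451, 15.837, -1.513, 72.651, 0, 84.076], TCP at [147.235, 607.407, 231.313] pointing down, gripper open.
Joint ranges: [-178.77, 178.77], [-48.84, 107.48], [-61.69, 71.31], [-111.58, 123.2], [-90, 87.43], [-180, 180]. Speed limits (degrees/s): [147.25, 147.25, 180, 180, 180, 180].

### API

Orientations are given as a 3x3 rotation matrix whose columns are the frame's x, y, z axes.
In Python, from workcell import bot gives the robot as it stands.
- The arm moves only by the tool arm_command, never from a script. Its argument "increments" is one flat list of numbers, 5 for each row, row after row: the shift along the world's x, y, z in cm, then the turn about the world's z in degrees, then the closure, from 0 (fully open) to 1 (shut). In form: [tx, ty, tz, roll, gripper, tx, ty, tz, roll, gripper, ...]. A call has 1 to 5 rows; each row is the pose to reach, as a shift and turn from the pose commanded when the call began; what a row does not reach only later rows make up. A row lasts 1/12 s, in which the tool goes at most 41.7 mm and 7.16 degrees, less where a joint would pass 70% of its speed; a pose out of reach is approached as far as the arm can. A call with a gripper value outside its range is refused whole. The fingers move at their own pace and stop on an object; the grip force is fixed at half the most. Time passes only in rows, so rows that repeat a pose let the fingers close. It gives the time, the measured TCP pose, the force, the opening and the grip force at its end, in the units of the state.
- bot.observe(): the state, without advancing time (a new reading comes with each control period).
- bot.snapshot(name): name is "scene" or "top" or "wrist"; returns a dict with "frame" (384x512x3 uint8, red, green, blue), "fx", "fy", "cx", "cy" (pixels), "position" and "rotation" of the camera in the world; the wrist camera has in their place "mount" (4x4, takes a point from camera to tool coordinates, whose origin is the TCP and whose axes are the flange's). Camera axes: x right, y up, looking along -z (the intrinsics and any distortion apply to the point x, -y, -z); pixel columns grow to the right and rows downward; lengths in mm; the calibration is good to about 2 mm. The wrist camera is an equidistant fisheye: a pixel r from the principal point sees the ray r / f radians off the axis. A picture is of the moment at which its call begins: read the wrist's pose just before it. There is no depth.
- bot.finish_job(): hands the job in; it is judged then, once.
The state is a dict: "clock": time; "joints": joint angles; "qvel": joint speeds; "joint_efforts": joint torques, N m; "tool_pos": TCP position; "tool_rot": TCP orientation; "ft_force": force on the tool from outside, world axes, zero at the start; "torque": the same for the moment, N m; "grip_width": opening from 0.0 (shut) to 1.0 (fully open); "gripper_force": force on a finger pad.
Only numpy, scipy, OpenCV 4.12 (cv2) and the standard library are available. Lean on these libraries where they do the work, as an engineer would, in place of code of your own. Each camera call takes 0.05 s, during which the arm holds its last target. There are 200 camera calls.

## Working session

There is one attempt and no reset: what is moved stays moved. The work goes in short steps, Python scripts to look and compute and a tool call to move; the robot and the scene stay as the last step left them, time stands still between calls to the robot, and variables do not carry over. Pictures are saved under pics/ and viewed, at most 10 in all, crops included, and the job is handed in when it is done.

Besides the shell and the picture viewer there is one more tool, called after "Call:" by a JSON object that holds its "op" and its "data", one argument or row to a line. arm_command: Moves the arm, as the interface text tells. Its arguments: {"type":"object","properties":{"increments":{"type":"array"}},"required":["increments"]}

```bash
mkdir -p pics
cat > h.py <<'E'
import numpy as np, cv2
from workcell import bot
def snap(cam,name):
    s=bot.snapshot(cam); cv2.imwrite(f'pics/{name}.png',s['frame'][:,:,::-1]); 
    np.save(f'pics/{name}.npy',{k:v for k,v in s.items()},allow_pickle=True); return s
def load(name): return np.load(f'pics/{name}.npy',allow_pickle=True).item()
def topix(s,P):
    c=(np.atleast_2d(P)-s['position'])@np.array(s['rotation'])
    return np.c_[s['cx']+s['fx']*c[:,0]/-c[:,2], s['cy']+s['fy']*c[:,1]/c[:,2]]
def tow(s,uv,z):
    uv=np.atleast_2d(uv).astype(float)
    d=np.c_[(uv[:,0]-s['cx'])/s['fx'],-(uv[:,1]-s['cy'])/s['fy'],-np.ones(len(uv))]@np.array(s['rotation']).T
    p=np.array(s['position']); t=(np.reshape(z,-1)-p[2])/d[:,2]; return p+d*t[:,None]
E
python3 - <<'E'
from h import *
for c in('top','scene'):
    s=snap(c,c+'0'); print({k:np.round(v,3).tolist() if k!='frame' else 0 for k,v in s.items()})
    cv2.imwrite(f'pics/{c}0b.png',cv2.resize(s['frame'][:,:,::-1],(800,600),interpolation=cv2.INTER_CUBIC))
print(bot.observe())
E
```

```text
{'frame': 0, 'fx': 463.235, 'fy': 463.235, 'cx': 253.785, 'cy': 192.642, 'position': [285.447, -15.598, 1568.204], 'rotation': [[0.027, 0.988, -0.15], [-1.0, 0.027, -0.001], [0.003, 0.15, 0.989]]}
{'frame': 0, 'fx': 356.915, 'fy': 356.915, 'cx': 256.719, 'cy': 186.477, 'position': [1166.055, -452.751, 903.937], 'rotation': [[0.574, -0.613, 0.543], [0.819, 0.434, -0.376], [-0.005, 0.66, 0.751]]}
{'clock': 0.1, 'joints': array([ 7.04529792e+01,  1.58772458e+01, -1.59023417e+00,  7.26524810e+01,
        5.00482241e-04,  8.40757080e+01]), 'qvel': array([-0.00122906, -0.20629271,  0.2279887 ,  0.07570103,  0.01879564,
        0.03420694]), 'joint_efforts': array([ 4.77530557e-04, -4.46708715e+01,  2.96128321e+01,  8.44097725e-03,
       -9.99909139e-05,  4.55839867e-06]), 'tool_pos': array([146.96878176, 606.73351569, 230.23323206]), 'tool_rot': array([[-9.71867563e-01,  2.35526935e-01, -7.08746499e-04],
       [ 2.35527894e-01,  9.71865593e-01, -1.97012295e-03],
       [ 2.24789317e-04, -2.08162816e-03, -9.99997808e-01]]), 'ft_force': array([ 0.12274013, -0.0749598 , -0.12770579]), 'torque': array([ 0.03921603,  0.00569996, -0.03300773]), 'gripper_force': 0.0, 'grip_width': 0.9988168458766098}
```

View pics/top0b.png

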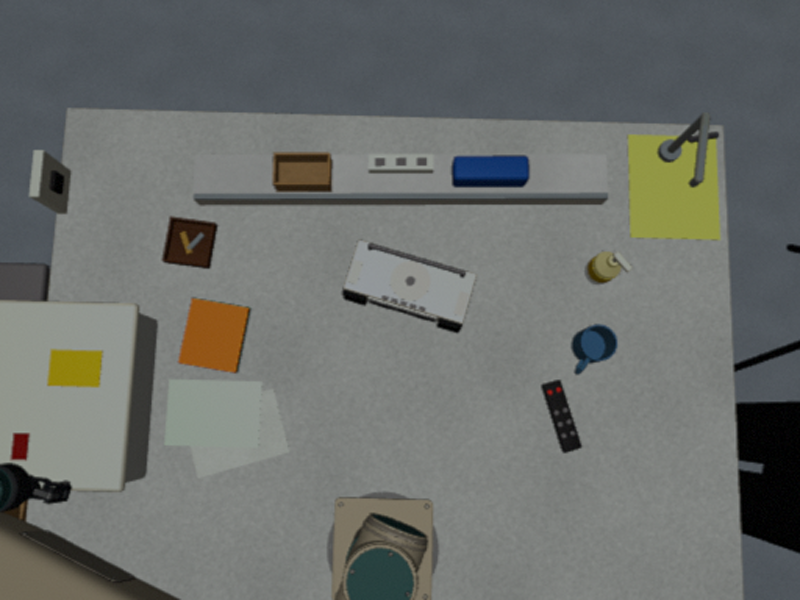

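View pics/scene0b.png

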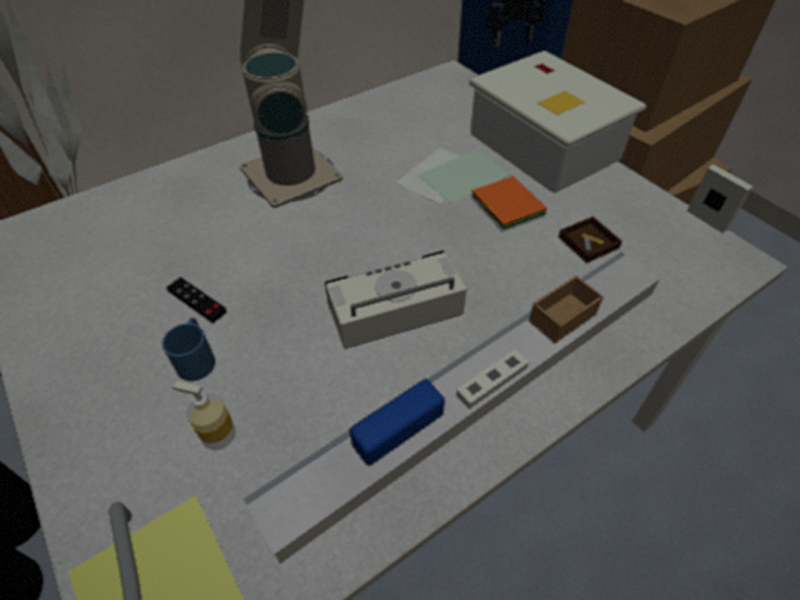

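Top view: the radio is at about (410,285) of 800x600, ledge front runs from (195,203) to (607,203); the radio's right end sits nearer the robot. I'll enlarge it to read the corners.

Run:
```python
from h import *
f=load('top0')['frame'][:,:,::-1]
a=cv2.resize(f[145:220,213:313],(800,600),interpolation=cv2.INTER_CUBIC)
a=cv2.convertScaleAbs(a,alpha=1.3)
cv2.imwrite('pics/a.png',a)
# ledge strips: left/mid/right column profiles
g=f.mean(2)
for c in (135,180,225,270,320,360,380): print(c,g[118:136,c-3:c+4].mean(1).round().astype(int).tolist())
```

```text
135 [130, 130, 131, 130, 130, 122, 98, 93, 91, 62, 53, 53, 59, 105, 126, 129, 129, 130]
180 [45, 31, 31, 36, 71, 116, 97, 92, 91, 59, 53, 53, 59, 107, 128, 130, 129, 130]
225 [134, 134, 134, 134, 134, 120, 98, 94, 92, 56, 52, 53, 59, 104, 126, 128, 127, 126]
270 [134, 134, 134, 135, 135, 118, 95, 91, 91, 56, 53, 55, 61, 108, 127, 129, 128, 129]
320 [19, 55, 123, 131, 129, 115, 98, 94, 92, 59, 52, 51, 61, 122, 132, 132, 132, 130]
360 [136, 135, 135, 137, 136, 118, 95, 91, 80, 54, 54, 54, 63, 119, 126, 124, 124, 127]
380 [135, 136, 136, 137, 134, 110, 94, 92, 81, 54, 54, 53, 62, 119, 127, 127, 127, 126]
```

View pics/a.png

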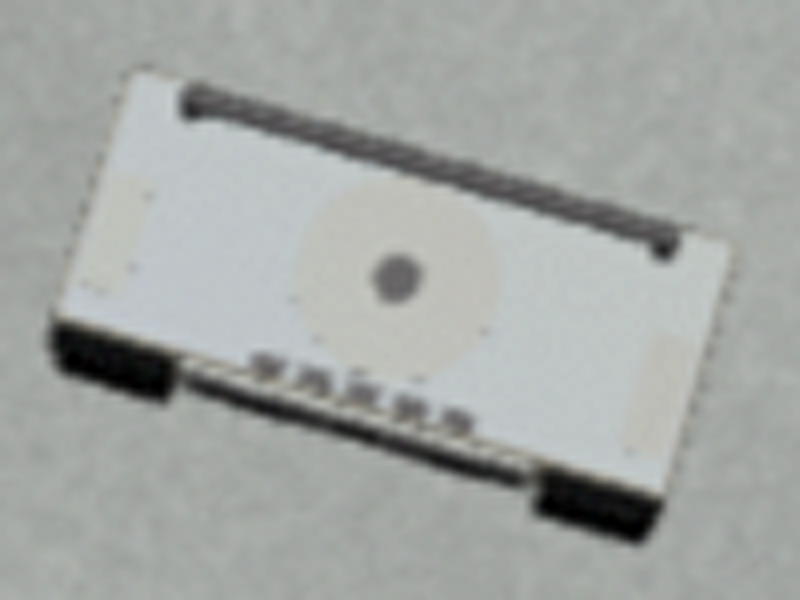

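```bash
cat >> h.py <<'E'
from scipy.optimize import least_squares
def radio(s,crop,off=(213,145),k=8,loc=[(60,130),(60,-130),(-50,-130),(-50,130)],z=85):
    uv=(np.array(crop)+.5)/k-.5+off
    w=tow(s,uv,z)[:,:2]; L=np.array(loc,float)
    def f(p):
        c,n=np.cos(p[2]),np.sin(p[2]); return (L@np.array([[c,n],[-n,c]])+p[:2]-w).ravel()
    r=least_squares(f,[w[:,0].mean(),w[:,1].mean(),0]); return r.x,r.fun.reshape(-1,2)
E
python3 - <<'E'
from h import *
s=load('top0')
x,res=radio(s,[(128,70),(735,242),(663,497),(55,317)]); print(x,np.degrees(x[2]),res.round(1).tolist())
g=s['frame'].mean(2)
def sub(c,lv,a,b):
    p=g[a:b,c-3:c+4].mean(1); i=np.where((p[:-1]-lv)*(p[1:]-lv)<=0)[0][0]; return a+i+(lv-p[i])/(p[i+1]-p[i])
cs=np.arange(130,385,10)
for z,lv,a,b in((0,92,129,134),(50,74,125,129)):
    w=tow(s,[(c,sub(c,lv,a,b)) for c in cs],z); k=np.polyfit(w[:,1],w[:,0],1); print(z,k,np.degrees(np.arctan(k[0])),np.abs(np.polyval(k,w[:,1])-w[:,0]).max())
def obj(u,v,z): return tow(s,[(u*.64,v*.64)],z)[0].round()
for n,u,v,z in[('disc',214,335,30),('bottle',602,267,80),('key',190,243,25),('mug',597,343,85),('rem1',552,384,18),('rem2',571,449,18)]: print(n,obj(u,v,z))
E
```

```text
[ 5.49697100e+02 -3.81928099e+01 -2.58197917e-01] -14.7936509195354 [[1.7, 0.3], [0.3, -1.4], [-0.7, -1.3], [-1.2, 2.4]]
0 [-2.89224039e-02  7.42850987e+02] -1.656669844767657 0.33912691342436574
50 [-2.91778206e-02  7.42815671e+02] -1.671291803604754 0.5781497995491236
disc [436. 373.  30.]
bottle [ 596. -443.   80.]
key [636. 439.  25.]
mug [ 435. -429.   85.]
rem1 [ 351. -350.   18.]
rem2 [ 217. -389.   18.]
```

```bash
cat >> h.py <<'E'
N=np.array([np.cos(np.radians(1.665)),np.sin(np.radians(1.665))]); T=np.array([-N[1],N[0]]); D0=742.83*N[0]
def find(s,dbg=None):
    """radio pose from the top camera: bright top face (z=85) -> hull -> min-area rectangle"""
    g=cv2.resize(s['frame'],None,fx=8,fy=8,interpolation=cv2.INTER_CUBIC).min(2)
    m=np.uint8(g>138); m[:1020]=0; m[1850:]=0; m[:,:1500]=0; m[:,2800:]=0
    m=cv2.morphologyEx(m,cv2.MORPH_OPEN,np.ones((17,17)))
    cs=[c for c in cv2.findContours(m,cv2.RETR_EXTERNAL,cv2.CHAIN_APPROX_NONE)[0] if cv2.contourArea(c)>6000]
    w=tow(s,(np.vstack(cs)[:,0]+.5)/8-.5,85)[:,:2].astype(np.float32)
    (c,sz,a)=cv2.minAreaRect(w)
    if sz[0]>sz[1]: a-=90
    a=(a+90)%180-90; t=np.radians(a); n=np.array([np.cos(t),np.sin(t)])
    c=np.array(c)-5*n   # rect centre is radio x=+5
    return c,a,sz
def rep(c,a):
    t=np.radians(a); R=np.array([[np.cos(t),-np.sin(t)],[np.sin(t),np.cos(t)]])
    P={k:c+R@v for k,v in dict(bl=(60,120),br=(60,-120),fl=(-62,105),fr=(-62,-105)).items()}
    print('c',c.round(1),'yaw rel',round(a-1.665,2),{k:v.round(1).tolist() for k,v in P.items()},'gaps L,R',[round(float(D0-P[k]@N),1) for k in('bl','br')]); return P
E
python3 - <<'E'
from h import *
c,a,sz=find(load('top0')); print(sz); rep(c,a); rep(np.array([549.7,-38.2]),-14.79); print(bot.grasp_offset)
E
```

```text
(253.99099731445312, 104.92733001708984)
c [550.5 -38.7] yaw rel -16.73 {'bl': [639.6, 61.6], 'br': [577.3, -170.2], 'fl': [517.9, 78.8], 'fr': [463.3, -124.0]} gaps L,R [101.4, 170.5]
c [549.7 -38.2] yaw rel -16.45 {'bl': [638.3, 62.5], 'br': [577.1, -169.5], 'fl': [516.6, 79.1], 'fr': [463.0, -123.9]} gaps L,R [102.6, 170.6]
18.700000000000003
```

Call:
{"op": "arm_command", "data": {
  "increments": [1.4, -3.6, 0, 0, 1, 2.7, -7.2, 0, 0, 1, 4.1, -10.8, 0, 0, 1, 5.4, -14.4, 0, 0, 1, 6.8, -18, 0, 0, 1]
}}

```text
clock: 0.52
tool_pos: [215.1, 425.4, 230.6]
tool_rot: [[-0.972, 0.235, -0.001], [0.235, 0.972, -0.001], [0.0, -0.001, -1.0]]
ft_force: [0.5, 0.0, -0.0]
grip_width: 0.3
gripper_force: 0.0
```

Call:
{"op": "arm_command", "data": {
  "increments": [1.4, -3.6, 0, 0, 1, 2.7, -7.2, 0, 0, 1, 4.1, -10.8, 0, 0, 1, 5.4, -14.4, 0, 0, 1, 6.8, -18, 0, 0, 1]
}}

```text
clock: 0.93
tool_pos: [282.9, 245.5, 231.0]
tool_rot: [[-0.972, 0.235, -0.0], [0.235, 0.972, -0.0], [0.0, -0.0, -1.0]]
ft_force: [1.0, -0.3, 0.6]
grip_width: 0.001
gripper_force: 0.0
```

Call:
{"op": "arm_command", "data": {
  "increments": [1.4, -3.6, 0, 0, 1, 2.7, -7.2, 0, 0, 1, 4.1, -10.8, 0, 0, 1, 5.4, -14.4, 0, 0, 1, 6.8, -18, 0, 0, 1]
}}

```text
clock: 1.35
tool_pos: [350.9, 65.6, 231.2]
tool_rot: [[-0.972, 0.235, 0.0], [0.235, 0.972, 0.0], [-0.0, 0.0, -1.0]]
ft_force: [0.3, 0.1, -0.1]
grip_width: -0.006
gripper_force: 0.0
```

Call:
{"op": "arm_command", "data": {
  "increments": [1.4, -3.6, 0, 0, 1, 2.7, -7.2, 0, 0, 1, 4.1, -10.8, 0, 0, 1, 5.4, -14.4, 0, 0, 1, 6.8, -18, 0, 0, 1]
}}

```text
clock: 1.77
tool_pos: [418.9, -114.5, 231.0]
tool_rot: [[-0.972, 0.236, -0.0], [0.236, 0.972, 0.0], [0.0, 0.0, -1.0]]
ft_force: [0.1, 1.1, -0.2]
grip_width: -0.003
gripper_force: 0.0
```

Call:
{"op": "arm_command", "data": {
  "increments": [0, 0, -4.1, 0, 1, 0, 0, -8.2, 0, 1, 0, 0, -12.3, 0, 1, 0, 0, -16.4, 0, 1, 0, 0, -20.5, 0, 1]
}}

```text
clock: 2.18
tool_pos: [418.8, -112.6, 24.6]
tool_rot: [[-0.972, 0.236, 0.001], [0.236, 0.972, -0.0], [-0.001, -0.0, -1.0]]
ft_force: [0.3, -0.7, -0.4]
grip_width: -0.001
gripper_force: 0.0
```

Call:
{"op": "arm_command", "data": {
  "increments": [1, -0.2, 0, 0, 1, 1.8, -0.4, 0, 0, 1, 2.3, -0.5, 0, 0, 1, 2.6, -0.6, 0, 0, 1, 2.8, -0.6, 0, 0, 1]
}}

```text
clock: 2.6
tool_pos: [449.2, -119.6, 28.6]
tool_rot: [[-0.972, 0.236, 0.002], [0.236, 0.972, -0.002], [-0.003, -0.001, -1.0]]
ft_force: [-4.0, -0.2, 1.9]
grip_width: 0.002
gripper_force: 0.0
```

Call:
{"op": "arm_command", "data": {
  "increments": [0.15, 0, 0, 0, 1, 0.3, -0.1, 0, 0, 1, 0.45, -0.1, 0, 0, 1, 0.6, -0.1, 0, 0, 1, 0.8, -0.2, 0, 0, 1]
}}

```text
clock: 3.02
tool_pos: [453.8, -120.2, 26.3]
tool_rot: [[-0.972, 0.236, -0.002], [0.236, 0.972, 0.0], [0.002, -0.0, -1.0]]
ft_force: [-5.1, 0.6, 2.3]
grip_width: 0.001
gripper_force: 0.0
```

Call:
{"op": "arm_command", "data": {
  "increments": [0.2, -0.1, 0, 0.9, 1, 0.4, -0.3, 0, 1.8, 1, 0.7, -0.5, 0, 2.7, 1, 0.9, -0.6, 0, 3.6, 1, 1.2, -0.8, 0, 4.5, 1]
}}

```text
clock: 3.43
tool_pos: [466.2, -128.4, 26.2]
tool_rot: [[-0.988, 0.157, -0.002], [0.157, 0.988, 0.0], [0.002, -0.0, -1.0]]
ft_force: [-5.4, 0.7, 1.4]
grip_width: -0.005
gripper_force: 0.0
```

Call:
{"op": "arm_command", "data": {
  "increments": [0.2, -0.1, 0, 0.9, 1, 0.5, -0.3, 0, 1.8, 1, 0.7, -0.4, 0, 2.7, 1, 0.9, -0.6, 0, 3.6, 1, 1.2, -0.7, 0, 4.5, 1]
}}

```text
clock: 3.85
tool_pos: [479.2, -135.8, 26.2]
tool_rot: [[-0.997, 0.079, -0.0], [0.079, 0.997, -0.0], [0.0, -0.0, -1.0]]
ft_force: [-4.8, -1.6, 0.4]
grip_width: -0.001
gripper_force: 0.0
```

Run:
```python
from h import *
s=snap('top','t1'); c,a,sz=find(s); print(sz,a); rep(c,a); print(bot.observe()['tool_pos'])
cv2.imwrite('pics/t1b.png',cv2.resize(s['frame'][110:230,180:340,::-1],(800,600),interpolation=cv2.INTER_CUBIC))
```

```text
(213.24276733398438, 105.67791748046875) -5.652763366699219
c [564.4 -18.7] yaw rel -7.32 {'bl': [635.9, 94.8], 'br': [612.3, -144.0], 'fl': [513.0, 91.9], 'fr': [492.4, -117.1]} gaps L,R [104.1, 134.7]
[ 480.17936715 -136.2101155    26.41069084]
```

View pics/t1b.png

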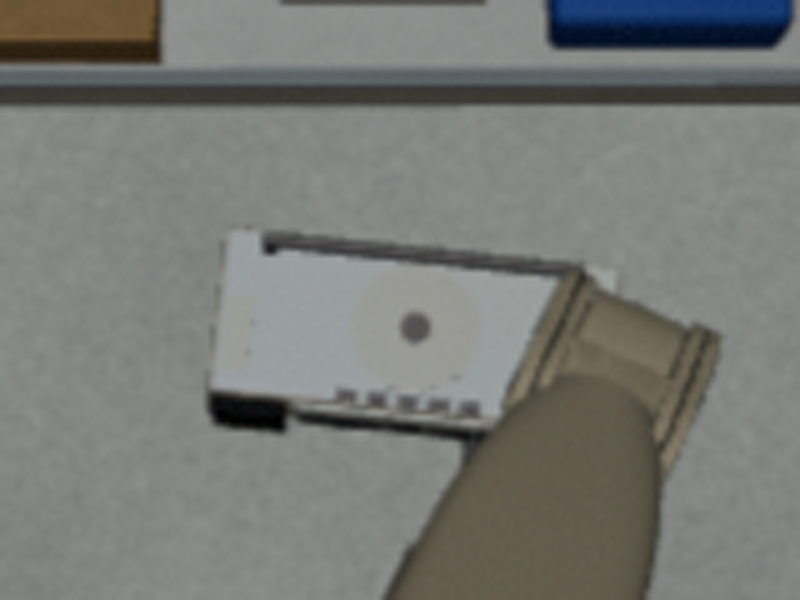

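The picture shows the left end at (215,400)-(230,230) with the hand over the right bumper, and the radio turning as planned. The right end is hidden, so I anchor on the left edge. Continuing this stroke, then swapping.

Call:
{"op": "arm_command", "data": {
  "increments": [0.4, -0.2, 0, 1.3, 1, 0.8, -0.4, 0, 2.6, 1, 1.2, -0.6, 0, 3.9, 1, 1.6, -0.8, 0, 5.2, 1, 2.1, -0.9, 0, 6.6, 1]
}}

```text
clock: 4.32
tool_pos: [500.3, -145.2, 26.2]
tool_rot: [[-0.999, -0.036, -0.001], [-0.036, 0.999, -0.001], [0.001, -0.001, -1.0]]
ft_force: [-5.0, -2.7, -0.5]
grip_width: 0.001
gripper_force: 0.0
```

Call:
{"op": "arm_command", "data": {
  "increments": [0.4, -0.1, 0, 1.3, 1, 0.9, -0.3, 0, 2.6, 1, 1.3, -0.4, 0, 4, 1, 1.8, -0.5, 0, 5.3, 1, 2.2, -0.7, 0, 6.7, 1]
}}

```text
clock: 4.73
tool_pos: [522.9, -151.6, 26.4]
tool_rot: [[-0.988, -0.153, 0.0], [-0.153, 0.988, 0.0], [-0.001, 0.0, -1.0]]
ft_force: [-4.3, 0.8, -0.3]
grip_width: 0.003
gripper_force: 0.0
```

Call:
{"op": "arm_command", "data": {
  "increments": [0.5, -0.1, 0, 1.3, 1, 0.9, -0.2, 0, 2.6, 1, 1.4, -0.2, 0, 4, 1, 1.8, -0.3, 0, 5.3, 1, 2.2, -0.4, 0, 6.7, 1]
}}

```text
clock: 5.15
tool_pos: [544.9, -155.8, 26.4]
tool_rot: [[-0.964, -0.267, 0.0], [-0.267, 0.964, -0.0], [-0.0, -0.0, -1.0]]
ft_force: [-3.6, -1.1, -0.4]
grip_width: 0.001
gripper_force: 0.0
```

Call:
{"op": "arm_command", "data": {
  "increments": [-0.5, 0, 0, 0, 1, -2, 0.2, 0, 0, 1, -5, 1, 0, 0, 1, -8.5, 3, 0, 0, 1, -11, 6, 0, 0, 1]
}}

```text
clock: 5.57
tool_pos: [434.4, -96.2, 26.9]
tool_rot: [[-0.965, -0.263, 0.004], [-0.263, 0.965, -0.0], [-0.003, -0.001, -1.0]]
ft_force: [-0.1, 0.9, 0.6]
grip_width: -0.001
gripper_force: 0.0
```

```bash
cat >> h.py <<'E'
def look(n,W=255.):
    s=snap('top',n); c,a,sz=find(s); print('size',np.round(sz,1)); P=rep(c,a); t=np.radians(a)
    d=(W-max(sz))/2
    for k,g in(('anchored left',-1),('anchored right',1)):
        if d>2: print(k); rep(c+g*d*np.array([-np.sin(t),np.cos(t)]),a)
    print(bot.observe()['clock'],bot.observe()['tool_pos'].round(1))
E
python3 -c "
from h import *
look('t2')"
```

```text
size [105.8 255.1]
c [593.4 -38.7] yaw rel 13.84 {'bl': [619.2, 93.0], 'br': [683.3, -138.3], 'fl': [505.6, 46.0], 'fr': [561.7, -156.4]} gaps L,R [120.9, 63.5]
5.6167 [424.7 -88.9  24.6]
```

Call:
{"op": "arm_command", "data": {
  "increments": [0, 3.5, 0, 0, 1, 0.5, 7, 0, 0, 1, 1.5, 10.3, 0, 0, 1, 2.5, 12.3, 0, 0, 1, 3.1, 13.1, 0, 0, 1]
}}

```text
clock: 6.03
tool_pos: [468.0, 38.3, 27.4]
tool_rot: [[-0.963, -0.269, 0.005], [-0.269, 0.963, 0.002], [-0.006, 0.001, -1.0]]
ft_force: [-0.4, -0.7, 0.6]
grip_width: -0.002
gripper_force: 0.0
```

Call:
{"op": "arm_command", "data": {
  "increments": [0.6, 0.2, 0, 0, 1, 1.1, 0.3, 0, 0, 1, 1.5, 0.4, 0, 0, 1, 1.8, 0.5, 0, 0, 1, 2, 0.5, 0, 0, 1]
}}

```text
clock: 6.45
tool_pos: [485.7, 39.6, 26.3]
tool_rot: [[-0.965, -0.264, 0.0], [-0.264, 0.965, 0.0], [-0.0, -0.0, -1.0]]
ft_force: [-0.8, -0.4, -0.5]
grip_width: -0.002
gripper_force: 0.0
```

Call:
{"op": "arm_command", "data": {
  "increments": [0.2, 0.1, 0, 0, 1, 0.4, 0.1, 0, 0, 1, 0.6, 0.2, 0, 0, 1, 0.8, 0.2, 0, 0, 1, 1, 0.3, 0, 0, 1]
}}

```text
clock: 6.87
tool_pos: [492.0, 42.9, 25.4]
tool_rot: [[-0.964, -0.264, -0.006], [-0.264, 0.964, -0.001], [0.006, 0.001, -1.0]]
ft_force: [-5.0, -2.0, 0.7]
grip_width: 0.002
gripper_force: 0.0
```

Call:
{"op": "arm_command", "data": {
  "increments": [0.4, 0.2, 0, -1.3, 1, 0.8, 0.5, 0, -2.6, 1, 1.1, 0.7, 0, -3.9, 1, 1.5, 1, 0, -5.2, 1, 1.9, 1.3, 0, -6.5, 1]
}}

```text
clock: 7.28
tool_pos: [511.0, 56.3, 25.1]
tool_rot: [[-0.988, -0.153, -0.006], [-0.153, 0.988, -0.001], [0.006, 0.0, -1.0]]
ft_force: [-4.8, -0.9, 0.6]
grip_width: 0.0
gripper_force: 0.0
```

Call:
{"op": "arm_command", "data": {
  "increments": [0.4, 0.2, 0, -1.3, 1, 0.8, 0.4, 0, -2.6, 1, 1.2, 0.6, 0, -3.9, 1, 1.6, 0.8, 0, -5.2, 1, 2, 1, 0, -6.5, 1]
}}

```text
clock: 7.7
tool_pos: [531.0, 66.7, 25.0]
tool_rot: [[-0.999, -0.04, -0.006], [-0.04, 0.999, 0.0], [0.006, 0.001, -1.0]]
ft_force: [-4.1, -0.4, 0.7]
grip_width: -0.0
gripper_force: 0.0
```

Call:
{"op": "arm_command", "data": {
  "increments": [0.4, 0.2, 0, -1.3, 1, 0.8, 0.3, 0, -2.6, 1, 1.3, 0.5, 0, -3.9, 1, 1.7, 0.6, 0, -5.2, 1, 2.1, 0.8, 0, -6.5, 1]
}}

```text
clock: 8.12
tool_pos: [553.5, 74.7, 25.3]
tool_rot: [[-0.997, 0.074, -0.004], [0.074, 0.997, 0.0], [0.004, 0.0, -1.0]]
ft_force: [-3.7, -0.2, -1.8]
grip_width: 0.005
gripper_force: 0.0
```

Call:
{"op": "arm_command", "data": {
  "increments": [0.4, 0.1, 0, -1.3, 1, 0.9, 0.2, 0, -2.6, 1, 1.3, 0.3, 0, -3.9, 1, 1.8, 0.4, 0, -5.2, 1, 2.2, 0.6, 0, -6.5, 1]
}}

```text
clock: 8.53
tool_pos: [577.9, 80.2, 26.3]
tool_rot: [[-0.982, 0.187, 0.0], [0.187, 0.982, -0.001], [-0.0, -0.001, -1.0]]
ft_force: [-2.8, 0.7, -0.6]
grip_width: -0.0
gripper_force: 0.0
```

Call:
{"op": "arm_command", "data": {
  "increments": [-0.5, 0.1, 0, 0, 1, -3, 0.2, 0, 0, 1, -6.5, -1.5, 0, 0, 1, -9.5, -4, 0, 0, 1, -11, -6, 0, 0, 1]
}}

```text
clock: 8.95
tool_pos: [464.8, 19.7, 26.6]
tool_rot: [[-0.983, 0.183, 0.0], [0.183, 0.983, -0.001], [-0.0, -0.001, -1.0]]
ft_force: [-0.1, 0.1, 0.8]
grip_width: 0.001
gripper_force: 0.0
```

```bash
python3 -c "
from h import *
look('t3')"
```

```text
size [255.  105.8]
c [634.1 -35. ] yaw rel -12.87 {'bl': [716.3, 71.1], 'br': [669.7, -164.3], 'fl': [593.7, 80.1], 'fr': [552.9, -125.9]} gaps L,R [24.5, 77.9]
9.0 [462.6  17.1  26.2]
```

Call:
{"op": "arm_command", "data": {
  "increments": [0, -3.8, 0, 0, 1, 0.8, -7.6, 0, 0, 1, 2.2, -11, 0, 0, 1, 3.8, -13.1, 0, 0, 1, 4.8, -13.9, 0, 0, 1]
}}

```text
clock: 9.42
tool_pos: [520.0, -123.5, 28.4]
tool_rot: [[-0.982, 0.188, 0.008], [0.188, 0.982, -0.005], [-0.009, -0.003, -1.0]]
ft_force: [0.7, -0.4, 0.6]
grip_width: 0.0
gripper_force: 0.0
```

Call:
{"op": "arm_command", "data": {
  "increments": [0.6, -0.1, 0, 0, 1, 1.1, -0.2, 0, 0, 1, 1.6, -0.3, 0, 0, 1, 1.9, -0.3, 0, 0, 1, 2.1, -0.4, 0, 0, 1]
}}

```text
clock: 9.83
tool_pos: [536.1, -121.3, 26.1]
tool_rot: [[-0.983, 0.183, -0.001], [0.183, 0.983, 0.0], [0.001, 0.0, -1.0]]
ft_force: [-0.2, -0.4, -0.8]
grip_width: 0.001
gripper_force: 0.0
```

Call:
{"op": "arm_command", "data": {
  "increments": [0.2, 0, 0, 0, 1, 0.4, -0.1, 0, 0, 1, 0.6, -0.1, 0, 0, 1, 0.8, -0.2, 0, 0, 1, 1, -0.2, 0, 0, 1]
}}

```text
clock: 10.25
tool_pos: [543.1, -124.1, 25.3]
tool_rot: [[-0.983, 0.184, -0.006], [0.184, 0.983, 0.0], [0.006, -0.001, -1.0]]
ft_force: [-5.5, -2.2, 1.2]
grip_width: -0.002
gripper_force: 0.0
```

Call:
{"op": "arm_command", "data": {
  "increments": [0.4, -0.2, 0, 1.3, 1, 0.8, -0.4, 0, 2.6, 1, 1.2, -0.7, 0, 3.9, 1, 1.6, -0.9, 0, 5.2, 1, 2, -1.1, 0, 6.5, 1]
}}

```text
clock: 10.67
tool_pos: [564.5, -135.3, 25.4]
tool_rot: [[-0.998, 0.07, -0.004], [0.07, 0.998, 0.0], [0.004, 0.0, -1.0]]
ft_force: [-3.9, -0.3, -1.3]
grip_width: 0.003
gripper_force: 0.0
```

Call:
{"op": "arm_command", "data": {
  "increments": [0.4, -0.2, 0, 1.3, 1, 0.8, -0.4, 0, 2.6, 1, 1.3, -0.5, 0, 3.9, 1, 1.7, -0.7, 0, 5.2, 1, 2.1, -0.9, 0, 6.5, 1]
}}

```text
clock: 11.08
tool_pos: [587.9, -144.7, 26.3]
tool_rot: [[-0.999, -0.044, 0.0], [-0.044, 0.999, 0.0], [-0.0, 0.0, -1.0]]
ft_force: [-3.6, 0.4, -2.1]
grip_width: 0.004
gripper_force: 0.0
```

Call:
{"op": "arm_command", "data": {
  "increments": [0.4, -0.1, 0, 1.2, 1, 0.8, -0.2, 0, 2.4, 1, 1.2, -0.4, 0, 3.6, 1, 1.6, -0.5, 0, 4.8, 1, 1.9, -0.6, 0, 6, 1]
}}

```text
clock: 11.5
tool_pos: [606.2, -150.8, 26.3]
tool_rot: [[-0.989, -0.148, -0.001], [-0.148, 0.989, -0.0], [0.001, -0.0, -1.0]]
ft_force: [-10.8, -0.5, 4.2]
grip_width: -0.001
gripper_force: 0.0
```

Call:
{"op": "arm_command", "data": {
  "increments": [-0.5, -0.1, 0, 0, 1, -3, 0.2, 0, 0, 1, -6.5, 1.5, 0, 0, 1, -9.5, 4, 0, 0, 1, -11, 6, 0, 0, 1]
}}

```text
clock: 11.92
tool_pos: [494.2, -89.5, 26.6]
tool_rot: [[-0.989, -0.145, 0.001], [-0.145, 0.989, 0.002], [-0.001, 0.001, -1.0]]
ft_force: [-0.9, -0.4, 0.8]
grip_width: 0.001
gripper_force: 0.0
```

```bash
python3 -c "
from h import *
look('t4')"
```

```text
size [105.7 255.5]
c [664.5 -37.9] yaw rel 7.88 {'bl': [703.7, 90.4], 'br': [743.5, -146.2], 'fl': [585.9, 55.4], 'fr': [620.7, -151.7]} gaps L,R [36.5, 3.6]
11.9667 [490.7 -85.8  25.9]
```

Call:
{"op": "arm_command", "data": {
  "increments": [0, 3.8, 0, 0, 1, 0.8, 7.6, 0, 0, 1, 2.4, 11, 0, 0, 1, 4.2, 13.2, 0, 0, 1, 5.3, 14, 0, 0, 1]
}}

```text
clock: 12.38
tool_pos: [553.9, 53.1, 28.1]
tool_rot: [[-0.989, -0.15, 0.008], [-0.15, 0.989, 0.003], [-0.008, 0.001, -1.0]]
ft_force: [0.8, 0.2, -1.0]
grip_width: 0.001
gripper_force: 0.0
```

Call:
{"op": "arm_command", "data": {
  "increments": [0.6, 0.1, 0, 0, 1, 1.1, 0.2, 0, 0, 1, 1.6, 0.3, 0, 0, 1, 1.9, 0.3, 0, 0, 1, 2.1, 0.3, 0, 0, 1]
}}

```text
clock: 12.8
tool_pos: [570.2, 51.5, 26.3]
tool_rot: [[-0.99, -0.144, -0.0], [-0.144, 0.99, 0.0], [0.0, 0.0, -1.0]]
ft_force: [-1.9, -0.3, 0.9]
grip_width: 0.001
gripper_force: 0.0
```

Call:
{"op": "arm_command", "data": {
  "increments": [0.2, 0, 0, 0, 1, 0.4, 0.1, 0, 0, 1, 0.6, 0.1, 0, 0, 1, 0.8, 0.2, 0, 0, 1, 1, 0.2, 0, 0, 1]
}}

```text
clock: 13.22
tool_pos: [578.0, 54.8, 25.4]
tool_rot: [[-0.989, -0.145, -0.004], [-0.145, 0.989, 0.001], [0.004, 0.002, -1.0]]
ft_force: [-6.7, 0.3, -1.0]
grip_width: 0.001
gripper_force: 0.0
```

Call:
{"op": "arm_command", "data": {
  "increments": [0.3, 0.2, 0, -0.9, 1, 0.6, 0.3, 0, -1.8, 1, 0.9, 0.4, 0, -2.7, 1, 1.2, 0.6, 0, -3.6, 1, 1.5, 0.7, 0, -4.5, 1]
}}

```text
clock: 13.63
tool_pos: [593.9, 61.9, 25.4]
tool_rot: [[-0.998, -0.067, -0.003], [-0.067, 0.998, 0.001], [0.003, 0.001, -1.0]]
ft_force: [-5.2, 1.0, -0.4]
grip_width: 0.002
gripper_force: 0.0
```

Call:
{"op": "arm_command", "data": {
  "increments": [0.25, 0.1, 0, -0.8, 1, 0.5, 0.2, 0, -1.6, 1, 0.75, 0.3, 0, -2.4, 1, 1, 0.4, 0, -3.2, 1, 1.1, 0.4, 0, -3.6, 1]
}}

```text
clock: 14.05
tool_pos: [602.2, 65.3, 25.5]
tool_rot: [[-1.0, -0.004, -0.008], [-0.004, 1.0, -0.001], [0.008, -0.001, -1.0]]
ft_force: [-14.0, -0.8, 5.1]
grip_width: -0.001
gripper_force: 0.0
```

```bash
python3 -c "
from h import *
look('t5')"
```

```text
size [ 99.  198.3]
c [678.6 -64.6] yaw rel -0.69 {'bl': [736.6, 56.4], 'br': [740.6, -183.6], 'fl': [614.8, 39.3], 'fr': [618.4, -170.7]} gaps L,R [4.6, 7.5]
anchored left
c [679.1 -93. ] yaw rel -0.69 {'bl': [737.0, 28.0], 'br': [741.1, -211.9], 'fl': [615.3, 11.0], 'fr': [618.9, -199.0]} gaps L,R [5.0, 7.9]
anchored right
c [678.1 -36.3] yaw rel -0.69 {'bl': [736.1, 84.7], 'br': [740.2, -155.2], 'fl': [614.3, 67.7], 'fr': [617.9, -142.3]} gaps L,R [4.3, 7.2]
14.1 [602.2  65.3  25.4]
```

Call:
{"op": "arm_command", "data": {
  "increments": [-0.5, 0, 0, 0, 1, -3, 0, 0, 0, 1, -6.5, -1.5, 0, 0, 1, -9.5, -4, 0, 0, 1, -11, -6, 0, 0, 1]
}}

```text
clock: 14.52
tool_pos: [495.2, 4.7, 27.0]
tool_rot: [[-1.0, -0.006, 0.002], [-0.006, 1.0, -0.001], [-0.002, -0.001, -1.0]]
ft_force: [-0.6, 0.7, 0.5]
grip_width: -0.004
gripper_force: 0.0
```

```bash
python3 -c "
from h import *
look('t6')
s=load('t6');cv2.imwrite('pics/t6b.png',cv2.resize(s['frame'][110:200,195:315,::-1],(800,600),interpolation=cv2.INTER_CUBIC))
"
```

```text
size [ 98.7 255. ]
c [676.9 -36.5] yaw rel -0.09 {'bl': [733.6, 85.1], 'br': [740.2, -154.8], 'fl': [612.1, 66.7], 'fr': [617.8, -143.2]} gaps L,R [6.7, 7.1]
14.5667 [493.1   2.   26.7]
```

View pics/t6b.png

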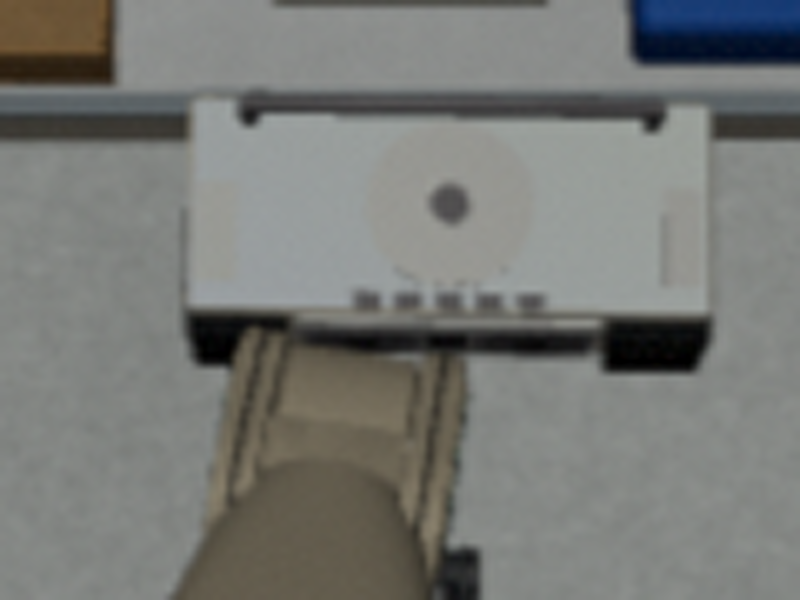

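The picture shows the radio almost home: top back corners at (192,97) and (711,104), front top edge at (187,309)-(710,314). The rectangle lost the back edge, so I fit these corners by hand and with lower-threshold front-edge data.

Run:
```python
from h import *
s=load('t6'); x,res=radio(s,[(192,97),(711,104),(710,314),(187,309)],(195,110),800/120); rep(x[:2],np.degrees(x[2])); print(res.round(1).tolist())
# front edge only (top plate edge, x=-50): rows where the min channel falls under the threshold, compare with t4 geometry
for n in('t4','t6'):
    s=load(n); g=cv2.resize(s['frame'],None,fx=8,fy=8,interpolation=cv2.INTER_CUBIC).min(2)
    c,a,sz=find(s); print(n,sz)
    pts=[]
    cols=range(1800,2460,20) if n=='t6' else range(1900,2400,20)
    for u in cols:
        col=g[:,u]; r=np.where(col[1000:1600]>138)[0]; pts.append((u,1000+r.max() if n=='t4' else 1000+r[r<400].max()))
    if n=='t6':
        p=np.array(pts); print((p[:,1]/8).round(1).tolist())
```

```text
c [680.9 -37.1] yaw rel -0.81 {'bl': [739.1, 83.8], 'br': [742.6, -156.2], 'fl': [617.3, 67.0], 'fr': [620.4, -143.0]} gaps L,R [1.3, 4.7]
[[1.2, 1.3], [1.5, -0.8], [-1.7, -1.7], [-1.0, 1.2]]
t4 (105.71037292480469, 255.52000427246094)
t6 (98.72284698486328, 255.00531005859375)Traceback (most recent call last):
  File "<stdin>", line 10, in <module>
    return umr_maximum(a, axis, None, out, keepdims, initial, where)
ValueError: zero-size array to reduction operation maximum which has no identity
```

Call:
{"op": "arm_command", "data": {
  "increments": [0, -3.8, 0, 0.4, 1, 1.5, -7.6, 0, 0.8, 1, 3, -11, 0, 1.4, 1, 5, -13.5, 0, 1.4, 1, 6.5, -14.6, 0, 1.4, 1]
}}

```text
clock: 14.98
tool_pos: [567.1, -146.2, 28.7]
tool_rot: [[-1.0, -0.025, 0.01], [-0.025, 1.0, -0.005], [-0.009, -0.005, -1.0]]
ft_force: [-0.1, -0.2, -0.2]
grip_width: 0.007
gripper_force: 0.0
```

Call:
{"op": "arm_command", "data": {
  "increments": [1, -0.2, 0, 0, 1, 1.9, -0.2, 0, 0, 1, 2.7, -0.2, 0, 0, 1, 3.3, -0.2, 0, 0, 1, 3.7, -0.2, 0, 0, 1]
}}

```text
clock: 15.4
tool_pos: [598.9, -141.4, 26.3]
tool_rot: [[-1.0, -0.031, 0.0], [-0.031, 1.0, -0.0], [-0.0, -0.0, -1.0]]
ft_force: [-0.5, 0.6, -0.3]
grip_width: -0.001
gripper_force: 0.0
```

Call:
{"op": "arm_command", "data": {
  "increments": [0.3, 0, 0, 0, 1, 0.5, 0, 0, 0, 1, 0.7, 0, 0, 0, 1, 0.8, 0, 0, 0, 1, 0.9, 0, 0, 0, 1]
}}

```text
clock: 15.82
tool_pos: [605.0, -142.3, 25.7]
tool_rot: [[-1.0, -0.029, -0.004], [-0.029, 1.0, 0.0], [0.004, 0.0, -1.0]]
ft_force: [-5.7, -1.1, 2.1]
grip_width: 0.001
gripper_force: 0.0
```

Call:
{"op": "arm_command", "data": {
  "increments": [0.1, 0, 0, 0, 1, 0.2, 0, 0, 0, 1, 0.3, -0.1, 0, 0, 1, 0.4, -0.1, 0, 0, 1, 0.4, -0.1, 0, 0, 1]
}}

```text
clock: 16.23
tool_pos: [608.7, -143.2, 25.7]
tool_rot: [[-1.0, -0.029, -0.005], [-0.029, 1.0, 0.001], [0.005, 0.001, -1.0]]
ft_force: [-8.6, -1.1, 3.4]
grip_width: 0.002
gripper_force: 0.0
```

Call:
{"op": "arm_command", "data": {
  "increments": [0.1, 0, 0, 0, 1, 0.2, 0, 0, 0, 1, 0.2, 0, 0, 0, 1, 0.2, 0, 0, 0, 1]
}}

```text
clock: 16.57
tool_pos: [608.5, -143.0, 25.2]
tool_rot: [[-1.0, -0.029, -0.009], [-0.029, 1.0, 0.001], [0.009, 0.001, -1.0]]
ft_force: [-12.5, 0.3, 4.3]
grip_width: 0.001
gripper_force: 0.0
```

Call:
{"op": "arm_command", "data": {
  "increments": [-0.5, 0, 0, 0, 1, -1.5, 0.2, 0, 0, 1, -4, 1.5, 0, 0, 1, -4.5, 5, 0, 0, 1, -4.5, 9, 0, 0, 1]
}}

```text
clock: 16.98
tool_pos: [567.7, -54.1, 26.7]
tool_rot: [[-1.0, -0.025, 0.002], [-0.025, 1.0, 0.0], [-0.002, 0.0, -1.0]]
ft_force: [1.4, -0.1, 0.2]
grip_width: 0.001
gripper_force: 0.0
```

Call:
{"op": "arm_command", "data": {
  "increments": [0, 4, 0, 0, 1, 0, 7.5, 0, 0, 1, 0, 10, 0, 0, 1, 0.3, 11.5, 0, 0, 1, 0.6, 12, 0, 0, 1]
}}

```text
clock: 17.4
tool_pos: [575.2, 69.3, 27.1]
tool_rot: [[-0.999, -0.033, 0.003], [-0.033, 0.999, 0.002], [-0.003, 0.002, -1.0]]
ft_force: [0.9, -0.4, 0.6]
grip_width: 0.003
gripper_force: 0.0
```

Call:
{"op": "arm_command", "data": {
  "increments": [0.5, 0, 0, 0, 1, 1, 0, 0, 0, 1, 1.4, 0, 0, 0, 1, 1.7, 0, 0, 0, 1, 1.9, 0, 0, 0, 1]
}}

```text
clock: 17.82
tool_pos: [594.2, 65.3, 26.4]
tool_rot: [[-1.0, -0.028, 0.001], [-0.028, 1.0, -0.0], [-0.001, -0.0, -1.0]]
ft_force: [0.4, 0.5, 1.1]
grip_width: -0.002
gripper_force: 0.0
```

Call:
{"op": "arm_command", "data": {
  "increments": [0.2, 0, 0, 0, 1, 0.4, 0, 0, 0, 1, 0.6, 0, 0, 0, 1, 0.8, 0, 0, 0, 1, 0.9, 0, 0, 0, 1]
}}

```text
clock: 18.23
tool_pos: [601.7, 66.3, 26.1]
tool_rot: [[-1.0, -0.029, -0.001], [-0.029, 1.0, -0.0], [0.001, -0.0, -1.0]]
ft_force: [-2.3, -0.3, 0.5]
grip_width: 0.0
gripper_force: 0.0
```

Call:
{"op": "arm_command", "data": {
  "increments": [0.1, 0, 0, 0, 1, 0.2, 0, 0, 0, 1, 0.3, 0, 0, 0, 1, 0.4, 0, 0, 0, 1, 0.5, 0, 0, 0, 1]
}}

```text
clock: 18.65
tool_pos: [602.4, 66.4, 25.0]
tool_rot: [[-1.0, -0.029, -0.009], [-0.029, 1.0, -0.0], [0.009, -0.0, -1.0]]
ft_force: [-9.8, -0.2, 5.1]
grip_width: -0.003
gripper_force: 0.0
```

Call:
{"op": "arm_command", "data": {
  "increments": [0.1, 0, 0, 0, 1, 0.1, 0, 0, 0, 1]
}}

```text
clock: 18.82
tool_pos: [602.4, 66.3, 24.6]
tool_rot: [[-1.0, -0.029, -0.011], [-0.029, 1.0, -0.001], [0.011, -0.001, -1.0]]
ft_force: [-11.3, -0.1, 3.5]
grip_width: 0.001
gripper_force: 0.0
```

Call:
{"op": "arm_command", "data": {
  "increments": [-0.5, 0, 0, 0, 1, -1.5, 0, 0, 0, 1, -4.5, 0, 0, 0, 1, -8, 0, 0, 0, 1, -11, 0, 0, 0, 1]
}}

```text
clock: 19.23
tool_pos: [497.1, 66.5, 26.5]
tool_rot: [[-1.0, -0.029, 0.001], [-0.029, 1.0, 0.0], [-0.001, 0.0, -1.0]]
ft_force: [-1.1, -0.2, 0.5]
grip_width: 0.002
gripper_force: 0.0
```

Call:
{"op": "arm_command", "data": {
  "increments": [-2, 0, 1, 0, 1, -4, 2, 3, 0, 1, -6, 5, 6, 0, 1, -7.5, 7, 8, 0, 1, -8, 8, 9, 0, 1]
}}

```text
clock: 19.65
tool_pos: [417.6, 148.5, 119.3]
tool_rot: [[-1.0, -0.031, 0.004], [-0.031, 1.0, 0.002], [-0.004, 0.002, -1.0]]
ft_force: [0.5, 0.1, 0.1]
grip_width: 0.001
gripper_force: 0.0
```

```bash
python3 -c "
from h import *
look('t7')
s=load('t7');cv2.imwrite('pics/t7b.png',cv2.resize(s['frame'][115:175,215:305,::-1],(800,533),interpolation=cv2.INTER_CUBIC))
s=snap('scene','s7');print(topix(s,[[740,-36,50]]));cv2.imwrite('pics/s7b.png',cv2.resize(s['frame'][150:300,190:390,::-1],(800,600),interpolation=cv2.INTER_CUBIC))
"
```

```text
size [ 94.9 254.7]
c [678.8 -35.8] yaw rel -0.08 {'bl': [735.4, 85.9], 'br': [742.1, -154.1], 'fl': [613.9, 67.5], 'fr': [619.7, -142.4]} gaps L,R [4.9, 5.2]
19.7 [419.  149.3 120.2]
[[291.76634949 228.6588284 ]]
```

View pics/t7b.png

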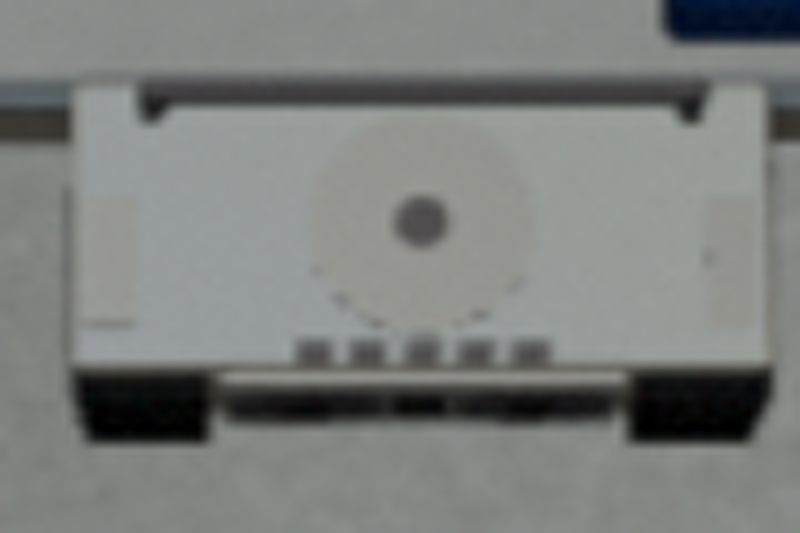

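View pics/s7b.png

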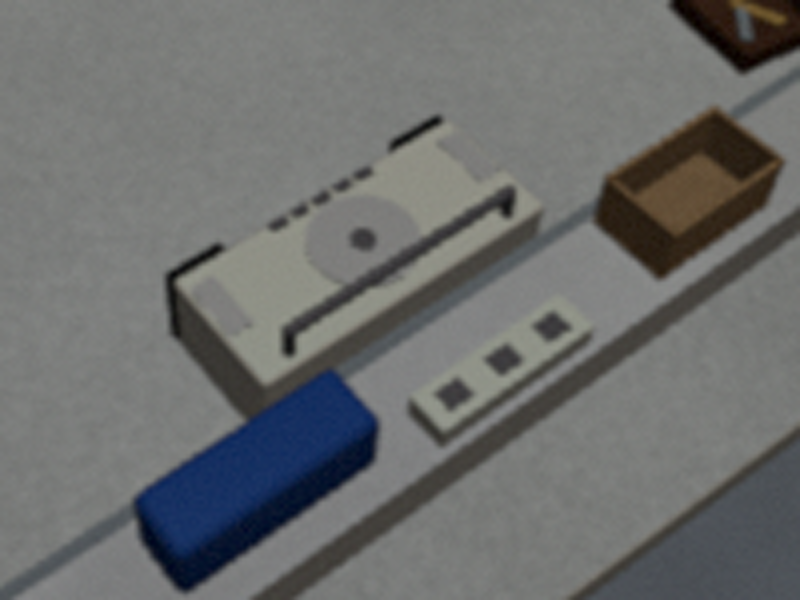

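Both views show the radio's back against the steel strip along its whole length, square to the ledge: front edge (75,368)-(770,370) in the top crop, with no counter visible behind it in the scene crop. The hand is clear.

Call:
{"op": "arm_command", "data": {
  "increments": [0, 0, 0, 0, 1, 0, 0, 0, 0, 1, 0, 0, 0, 0, 1]
}}

```text
clock: 20.0
tool_pos: [418.1, 145.5, 115.0]
tool_rot: [[-1.0, -0.028, -0.002], [-0.028, 1.0, -0.001], [0.002, -0.001, -1.0]]
ft_force: [-0.2, -0.1, -0.1]
grip_width: 0.002
gripper_force: 0.0
```

```bash
python3 -c "
from workcell import bot
print(bot.finish_job())"
```

```text
the job is handed in; nothing more can be done
None
```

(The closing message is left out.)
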